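# Close up the clean dental supplies

## Task

Before the next patient, close up the clean supplies with your fingertips: push the blue drawer fully shut and push the cover of the grey bur box by its green ridge until it is fully shut, in either order, without slamming them. Nothing needs picking up: push from outside only and do not reach into the blue drawer or touch the burs. Leave the orange drawer open just as it is, and leave the jar, bottle, cup and mirror where they are.

Things in the scene. Friction and masses are not known exactly. Their poses are not given: they have to be found in the camera images.
- blue_cabinet: Blue-fronted drawer cabinet, white shell 160 (x) x 110 (y) x 85 mm high, fixed to the counter, somewhere in a row with the other cabinet and the bur box. Origin: centre of its underside, on the counter. Its x axis points away from the open front into the cabinet (at yaw 0 the front faces the robot), y to the left, z up. The drawer is pulled out towards -x.
- blue_front (a point): Middle of the outer face of the flat blue drawer front (a plain panel 108 wide, 12 thick, from 4 to 83 mm above the counter, no handle), at 45 mm above the counter; moves with the drawer. With the drawer shut it lies 92 mm from the cabinet's origin along its -x. Push it along the cabinet's +x to shut.
- blue_drawer (a joint): How far the blue drawer is out, in m: 0 shut, 0.11 fully out; starts 0.03 to 0.09 out. About 1.2 N of friction and light damping, no spring, stays where it is left, hard stop when shut.
- blue_liner: The white inside of the blue drawer (open on top, about 145 x 90 mm, rim 59 mm above the counter) with clean coloured pots in it, directly behind the blue front. Not to be touched. Origin at the cabinet's origin when shut; moves with the drawer.
- orange_cabinet: Orange-fronted drawer cabinet, white shell 160 (x) x 110 (y) x 85 mm high, fixed to the counter, somewhere in a row with the other cabinet and the bur box. Origin: centre of its underside, on the counter. Its x axis points away from the open front into the cabinet (at yaw 0 the front faces the robot), y to the left, z up. The drawer is pulled out towards -x.
- orange_front (a point): Middle of the outer face of the flat orange drawer front (a plain panel 108 wide, 12 thick, from 4 to 83 mm above the counter, no handle), at 45 mm above the counter; moves with the drawer. With the drawer shut it lies 92 mm from the cabinet's origin along its -x. The orange drawer starts 0.03 to 0.09 m out and holds used instruments; it must stay as it is.
- bur_box: Grey box 140 (x) x 170 (y) x 50 mm high, fixed to the counter. Origin: middle of the lower edge of its rear (far) face, on the counter: the box spans x -140..0, y -85..85 mm of its frame (x away from the robot at yaw 0, y left, z up). The half on -y is an open bay with dental burs, the half on +y a flat deck under the open cover.
- ridge (a point): Middle of the upright face (looks to the box's +y; the other side slopes) of the green ridge on the bur box's white cover, 68 mm above the counter. Ridge 110 mm long along the box's x, top at 80 mm. The cover plate's top is at 56 mm; 39 mm of it lies free behind the ridge (+y). Moves with the cover; axes as the box's. Shut, it lies at x -70, y -39 mm of the box.
- cover (a joint): How far the cover is open, in m: 0 shut (covers the bay on -y entirely), 0.08 fully open (over the deck on +y); starts 0.03 to 0.08. To shut it, push the ridge's upright face along the box's -y. About 1.2 N of friction, light damping, no spring, a hard stop when shut, stays where it is left.
- burs: The metal bur block with small burs, standing in the bay of the bur box under the height of the cover; visible while the cover is open. Not to be touched. Origin at the bur box's origin.
- jar: Loose amber jar with white lid, 42 mm diameter, 55 mm high, standing on the rear half of the blue cabinet's top. Origin: centre of its underside. Leave alone.
- flask: Loose white bottle with green cap, 36 mm diameter, 85 mm high, standing on the rear half of the orange cabinet's top. Origin: centre of its underside. Leave alone.
- cup: Loose clear rinsing cup, 68 mm diameter at the rim, 85 mm high, on the counter to the left of the row. Origin: centre of its underside. Leave alone.
- mirror: Loose steel dental mirror lying on the counter to the right of the row, 173 mm long and 10 mm thick (head 22 mm), along its x axis. Origin: under the middle of it. Leave alone.
Things that resemble listed ones, but are neither listed nor needed, are in the scene too. What is shaped like the blue_cabinet but turquoise is not meant.

How it is judged:
At the end, for the whole second after the job is handed in: The blue drawer and the bur box cover are each within 5 mm of fully shut and at rest; the orange drawer is within 8 mm of where it started, and the jar, bottle, cup and mirror are within 15 mm of theirs (value of joint each of blue_drawer, cover below 0.005 m and velocity of joint blue_drawer between -0.01 and 0.01 m/s and velocity of joint cover between -0.01 and 0.01 m/s and distance of orange_front from where it was at the start of the episode below 0.008 m and distance of each of jar, flask, cup, mirror from where it was at the start of the episode below 0.015 m); the robot touches nothing.
It fails at once if the blue drawer or the cover is slammed (faster than 0.5 m/s) (velocity of joint any of blue_drawer, cover below -0.5 m/s).
It fails at once if a finger or the arm reaches into the blue drawer, or touches the burs (contact force between any of the fingers, the arm and blue_liner above 0.5 N or contact force between any of the fingers, the arm and burs above 0.5 N).
It fails at once if the orange drawer is moved by more than 8 mm (distance of orange_front from where it was at the start of the episode above 0.008 m).
It fails at once if the jar, flask, cup or mirror is lifted, knocked over or moved by more than 15 mm (distance of any of jar, flask, cup, mirror from where it was at the start of the episode above 0.015 m or angle between any of jar, flask, cup's own z axis and vertical above 0.3 rad).
It also fails if it takes over 48 s, if anything falls off the work surface, if the arm or the gripper's body presses on something with over 40 N, if the wrist force passes 120 N, or if a joint passes its speed limit or range.

## Robot

A 6-joint arm with a two-finger parallel gripper is mounted at the origin on the work surface. World frame = base frame: x ahead of the robot, y to its left, z up, the work surface at z = 0. Lengths are in m, angles in rad, forces in N, time in s.
With the tool pointing down it reaches from about 0.25 to 0.775 m from the base axis. Payload 4 kg.
Tool frame: the origin (TCP) lies where the fingers leave the gripper's body, on its centre line; the fingertips stand 97 mm ahead of it and the grasp point (between the pads) lies 78 mm ahead of it; z points along the fingers, x is the direction in which the jaws open and shut, and the axes are right-handed (so a half turn about z gives the same grasp; the last joint's range is limited). The gripper opens to 94 mm and grips with 3 to 60 N. Pads are 16 mm wide; open, the fingers measure 119 mm over their backs; the gripper's body (75 mm by 177 mm) begins 78 mm behind the grasp point.
Start: joints at [-0.103, 0.087, 1.371, -0, 1.684, -0.103], TCP at [0.55, -0, 0.303] pointing down, gripper open.
Joint ranges: [-3.1, 3.1], [-0.76, 2.03], [0.27, 2.55], [-1.08, 4.22], [0.17, 2.65], [-2.57, 2.57]. Speed limits (rad/s): [2.79, 2.79, 3.14, 3.14, 3.14, 3.14].

## Interface

Orientations are given as [roll, pitch, yaw] about the fixed x, y, z axes, in that order (R = Rz(yaw) Ry(pitch) Rx(roll)).
In Python, from bench import * gives the robot as it stands.
- The arm moves only by the tool jog_arm, never from a script. Its argument "moves" is a list of rows, each a list of 7 numbers: the turn, a rotation vector about the world's x, y, z in rad, then the shift along the world's x, y, z in mm, then the finger opening in mm, from 0 to 94. In form: [[rx, ry, rz, tx, ty, tz, fingers], ...]. A call has 1 to 12 rows; each row shifts and turns the commanded pose from where the row before left it; what a row does not reach is not made up. A row lasts 1/8 s, in which the tool goes at most 62.5 mm and 10.7 degrees, less where a joint would pass 70% of its speed; a pose out of reach is approached as far as the arm can. A call is refused whole if a number of a shift passes 62.5 or a number of a turn 0.188, either way. A call with a gripper value outside its range is refused whole. The fingers move at their own pace and stop on an object; the grip force is fixed at half the most. Time passes only in rows, so rows that do not move let the fingers close. It gives the time, the measured TCP pose, the force and the opening at its end, in the units of the state.
- get_obs(): the state, without advancing time (a new reading comes with each control period).
- snapshot(name): name is "scene" or "side" or "wrist"; returns the picture (384x512x3 uint8, red, green, blue); there is no depth.
- get_calibration(name): a dict with "camera_matrix" (3x3 intrinsics, pixels), "R" (3x3) and "t" (3): a world point X has camera coordinates R X + t. Camera axes: x right, y down, z forward; pixel columns grow to the right and rows downward; lengths in m; the calibration is good to about 2 mm. A picture is of the moment at which its call begins: read the wrist's pose just before it. get_calibration takes no time and is no camera call; for the wrist camera it gives the pose at the moment of the call.
- close_job(): hands the job in, once; it reports no verdict.
Trained networks look in the newest picture that a camera, given by its name, has taken for a name from the list of things; names that differ only in an ending like _2 or _b are one class to them, and where a whole thing is asked for, a point or a joint stands for the part that bears it (a point fixed in the world has none). Each returns a list of dicts, best first, with "conf" (0 to 1); they miss things now and then, are a little off and sometimes report something else, mostly with a low value. They report only what shows in the picture. A call takes as long as a camera call. They do not tell look-alikes from the thing itself.
- look_for(label, camera): "bbox" ([left, top, right, bottom] in pixels, round what is visible of it).
The state is a dict: "time": time; "joint_positions": joint angles; "qvel": joint speeds; "joint_torque": joint torques, N m; "tool_pos": TCP position; "ee_rot": TCP orientation; "wrist_force": force on the tool from outside, world axes, zero at the start; "wrist_torque": the same for the moment, N m; "width": finger opening in m.
Only numpy, scipy, OpenCV 4.12 (cv2) and the standard library are available. Lean on these libraries where they do the work, as an engineer would, in place of code of your own. Each camera call takes 0.05 s, during which the arm holds its last target.

## Working session

There is one attempt and no reset: what is moved stays moved. The work goes in short steps, Python scripts to look and compute and a tool call to move; the robot and the scene stay as the last step left them, time stands still between calls to the robot, and variables do not carry over. Pictures are saved under pics/ and viewed, and the job is handed in when it is done.

Besides the shell and the picture viewer there is one more tool, called after "Emit:" as name(argument=value, ...) on one line, values as JSON. jog_arm: Moves the arm, as the interface text tells. Its arguments: {"type":"object","properties":{"moves":{"type":"array","items":{"type":"array","items":{"type":"number"}}}},"required":["moves"]}

```bash
mkdir -p pics
cat > h.py <<'E'
from bench import *
import numpy as np, cv2
def snap(cam,name):
    im=snapshot(cam); cv2.imwrite(f'pics/{name}.png',cv2.cvtColor(np.asarray(im),cv2.COLOR_RGB2BGR)); return im
E
python3 - <<'E'
from h import *
o=get_obs();print(o['time'],o['tool_pos'],o['ee_rot'],o['wrist_force'])
for c in ['scene','side']:
    snap(c,c+'1')
    k=get_calibration(c);print(c,np.array(k['camera_matrix']).round(1).tolist(),np.array(k['R']).round(3).tolist(),np.array(k['t']).round(3).tolist())
    for n in ['blue_front','orange_front','bur_box','ridge','mirror','cup']:
        r=look_for(n,c); print(c,n,[(np.round(d['bbox']).tolist(),round(d['conf'],2)) for d in r[:3]])
snap('wrist','wrist1');print(get_obs()['time'])
E
```

```text
0.0 [5.49664986e-01 2.67812014e-05 3.01521759e-01] [-3.14138704e+00  2.14693448e-03  2.85660044e-05] [0.23470234 0.74816249 0.03779947]
scene [[483.9, 0.0, 262.9], [0.0, 483.9, 189.4], [0.0, 0.0, 1.0]] [[0.82, 0.572, 0.011], [0.344, -0.478, -0.808], [-0.457, 0.667, -0.589]] [-0.443, -0.116, 1.764]
scene blue_front [([250.0, 177.0, 286.0, 219.0], 0.91)]
scene orange_front [([178.0, 218.0, 217.0, 261.0], 0.73), ([312.0, 188.0, 322.0, 211.0], 0.21)]
scene bur_box [([249.0, 175.0, 338.0, 247.0], 0.72), ([297.0, 157.0, 361.0, 207.0], 0.58)]
scene ridge [([312.0, 159.0, 356.0, 187.0], 0.66)]
scene mirror [([97.0, 281.0, 154.0, 298.0], 0.51)]
scene cup [([336.0, 127.0, 357.0, 159.0], 0.67), ([178.0, 218.0, 273.0, 298.0], 0.37)]
side [[351.9, 0.0, 254.6], [0.0, 351.9, 188.1], [0.0, 0.0, 1.0]] [[-0.996, -0.092, -0.012], [-0.048, 0.621, -0.783], [0.079, -0.779, -0.622]] [0.563, 0.091, 1.334]
side blue_front [([243.0, 186.0, 272.0, 221.0], 0.78)]
side orange_front [([262.0, 148.0, 284.0, 173.0], 0.62)]
side bur_box [([244.0, 184.0, 274.0, 222.0], 0.67), ([195.0, 220.0, 246.0, 271.0], 0.56), ([226.0, 144.0, 279.0, 177.0], 0.56)]
side ridge [([200.0, 235.0, 241.0, 254.0], 0.6), ([195.0, 221.0, 247.0, 269.0], 0.59)]
side mirror []
side cup [([221.0, 282.0, 244.0, 320.0], 0.82)]
0.75
```

Run:
```python
import cv2
a=cv2.imread('pics/scene1.png')[110:320,80:400];cv2.imwrite('pics/s1z.png',cv2.resize(a,None,fx=2.5,fy=2.5,interpolation=3))
a=cv2.imread('pics/side1.png')[100:340,150:350];cv2.imwrite('pics/d1z.png',cv2.resize(a,None,fx=2.5,fy=2.5,interpolation=3))
```

```text
(no output)
```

View pics/s1z.png

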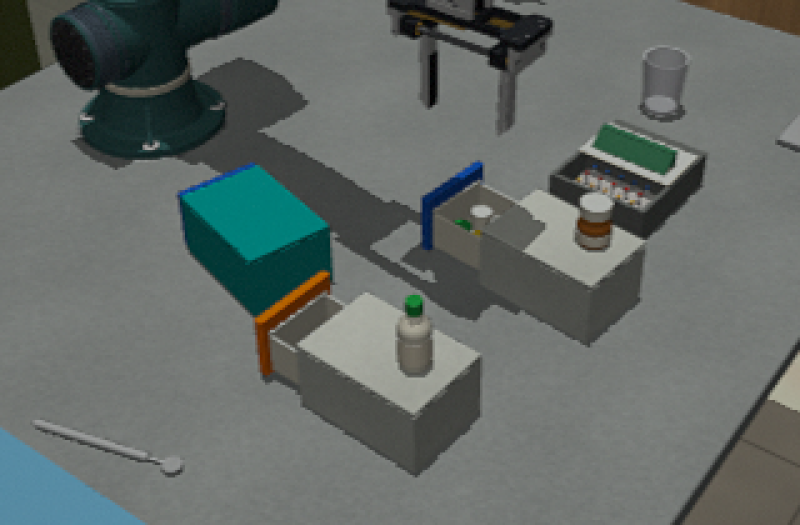

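View pics/d1z.png

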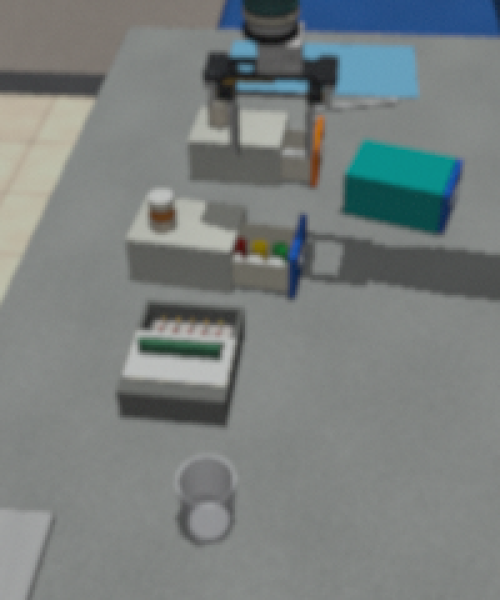

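View pics/wrist1.png

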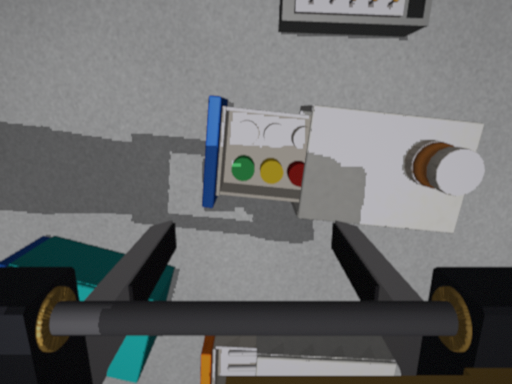

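The scene: the bur box is on the left (+y), the blue cabinet in the middle with its drawer out, and the orange cabinet on the right. A turquoise look-alike sits in front of the orange one. In the wrist view the blue front's top edge runs from (210,97) to (205,206), and the shell top corners are near (312,106), (483,124), (452,231) and (299,217).

```bash
cat >> h.py <<'E'
def onz(cam,pts,z,k=None):
    k=k or get_calibration(cam);K=np.array(k['camera_matrix']);R=np.array(k['R']);t=np.array(k['t'])
    c=-R.T@t; out=[]
    for u,v in pts:
        d=R.T@np.linalg.inv(K)@np.array([u,v,1.]); out.append(c+d*(z-c[2])/d[2])
    return np.array(out)
def tri(obs):
    A=[];b=[]
    for cam,p in obs:
        k=get_calibration(cam) if isinstance(cam,str) else cam
        K=np.array(k['camera_matrix']);R=np.array(k['R']);t=np.array(k['t']);c=-R.T@t
        d=R.T@np.linalg.inv(K)@np.array([*p,1.]);d/=np.linalg.norm(d);P=np.eye(3)-np.outer(d,d);A.append(P);b.append(P@c)
    return np.linalg.solve(sum(A),sum(b))
E
python3 - <<'E'
from h import *
print('cab top',onz('wrist',[(312,106),(483,124),(452,231),(299,217)],.085).round(3).tolist())
print('front top',onz('wrist',[(210,97),(205,206)],.083).round(3).tolist())
s=lambda x,y:(80+x/2.5,110+y/2.5)
d=lambda x,y:(150+x/2.5,100+y/2.5)
print('scene cab',onz('scene',[s(538,190),s(645,240),s(588,287),s(481,235)],.085).round(3).tolist())
print('side cab',onz('side',[d(245,205),d(140,200),d(128,238),d(235,245)],.085).round(3).tolist())
print('scene front',onz('scene',[s(481,163),s(422,196)],.083).round(3).tolist())
print('ridge top scene',onz('scene',[s(598,123),s(610,122),s(678,150)],.08).round(3).tolist())
print('ridge top side',onz('side',[d(140,338),d(221,344)],.08).round(3).tolist())
print('box side bottom/top',onz('side',[d(148,303),d(244,310),d(228,390),d(120,385)],.05).round(3).tolist())
print('cup scene/side', onz('scene',[s(661,110)],0).round(3).tolist(),onz('side',[d(208,522)],0).round(3).tolist())
print('orange front top',onz('scene',[s(328,273),s(256,318)],.083).round(3).tolist())
print('turq',onz('scene',[s(255,165),s(330,228),s(180,190)],.085).round(3).tolist())
print('jar',onz('scene',[s(596,203)],.14).round(3).tolist(),onz('wrist',[(460,168)],.14).round(3).tolist())
E
```

```text
cab top [[0.603, 0.075, 0.085], [0.762, 0.059, 0.085], [0.75, -0.047, 0.085], [0.596, -0.032, 0.085]]
front top [[0.511, 0.083, 0.083], [0.502, -0.021, 0.083]]
scene cab [[0.609, 0.073, 0.085], [0.763, 0.061, 0.085], [0.751, -0.051, 0.085], [0.602, -0.043, 0.085]]
side cab [[0.593, -0.032, 0.085], [0.757, -0.032, 0.085], [0.756, 0.061, 0.085], [0.597, 0.065, 0.085]]
scene front [[0.518, 0.083, 0.083], [0.499, -0.018, 0.083]]
ridge top scene [[0.59, 0.257, 0.08], [0.601, 0.269, 0.08], [0.706, 0.261, 0.08]]
ridge top side [[0.7, 0.254, 0.08], [0.593, 0.256, 0.08]]
box side bottom/top [[0.711, 0.159, 0.05], [0.575, 0.162, 0.05], [0.579, 0.306, 0.05], [0.717, 0.309, 0.05]]
cup scene/side [[0.591, 0.457, -0.0]] [[0.585, 0.462, 0.0]]
orange front top [[0.501, -0.198, 0.083], [0.487, -0.301, 0.083]]
turq [[0.291, -0.089, 0.085], [0.451, -0.135, 0.085], [0.254, -0.183, 0.085]]
jar [[0.714, 0.023, 0.14]] [[0.711, 0.028, 0.14]]
```

Emit:
jog_arm(moves=[[0, 0, 0, 0, 40, 0, 0], [0, 0, 0, 0, 60, 0, 0], [0, 0, 0, 0, 60, 0, 0], [0, 0, 0, 0, 0, 0, 0], [0, 0, 0, 0, 0, 0, 0]])

```text
time: 1.38
tool_pos: [0.55, 0.1599, 0.3026]
ee_rot: [3.141, 0.0, 0.001]
wrist_force: [0.1, -0.5, 0.1]
width: 0.0474
```

Run:
```python
from h import *
im=snap('wrist','wrist2');o=get_obs();print(o['time'],o['tool_pos'],o['width'])
```

```text
1.425 [0.55008533 0.15918727 0.30266061] 0.04351469035218278
```

View pics/wrist2.png

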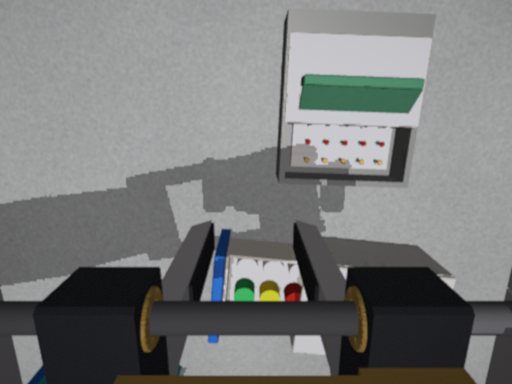

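The wrist view shows the bur box with its top corners near (288,30), (432,38), (410,187) and (278,182). The ridge's upper edge runs from (303,76) to (422,81).

Run:
```python
from h import *
print('box',onz('wrist',[(289,12),(434,15),(410,187),(278,182)],.05).round(4).tolist())
print('ridge top',onz('wrist',[(303,75.5),(422,80)],.08).round(4).tolist())
print('plate back edge/fwd',onz('wrist',[(289,34),(429,39),(418,126),(285,122)],.056).round(4).tolist())
print('blue front',onz('wrist',[(222,231),(209,341)],.083).round(4).tolist())
s=lambda x,y:(80+x/2.5,110+y/2.5)
d=lambda x,y:(150+x/2.5,100+y/2.5)
for w,sp,dp in [((303,75.5),(604,122),(221,341)),((422,80),(678,150),(140,337))]:
  print(tri([('wrist',w),('scene',s(*sp)),('side',d(*dp))]).round(4))
for w,sp in [((222,231),(481,163))]:
  print(tri([('wrist',w),('scene',s(*sp))]).round(4))
```

```text
box [[0.584, 0.3196, 0.05], [0.7215, 0.3169, 0.05], [0.7199, 0.149, 0.05], [0.5768, 0.1546, 0.05]]
ridge top [[0.5951, 0.2602, 0.08], [0.703, 0.2563, 0.08]]
plate back edge/fwd [[0.584, 0.2994, 0.056], [0.7167, 0.2949, 0.056], [0.7169, 0.2141, 0.056], [0.5822, 0.2182, 0.056]]
blue front [[0.5184, 0.1114, 0.083], [0.5004, -0.0204, 0.083]]
[0.595  0.2585 0.0848]
[0.7029 0.2564 0.082 ]
[0.5116 0.1025 0.0675]
```

The ridge's upright face is at about (0.649, 0.258), with roughly 62 mm of travel left. The blue front is at about (0.507, 0.031), about 79 mm out, and the cabinet's yaw is about -5°. I'll shut the cover first.

Emit:
jog_arm(moves=[[0, 0, 0, 33, 42, 0, 0], [0, 0, 0, 33, 42, 0, 0], [0, 0, 0, 33, 43, 0, 0], [0, 0, 0, 0, 0, -40, 0], [0, 0, 0, 0, 0, -40, 0], [0, 0, 0, 0, 0, -40, 0], [0, 0, 0, 0, 0, -17, 0], [0, 0, 0, 0, 0, 0, 0], [0, 0, 0, 0, 0, 0, 0]])

```text
time: 2.55
tool_pos: [0.6502, 0.2868, 0.1684]
ee_rot: [-3.14, -0.004, -0.001]
wrist_force: [0.5, -0.9, -0.3]
width: 0.0009
```

Run:
```python
from h import *
snap('side','side2');snap('scene','scene2');o=get_obs();print(o['time'],o['tool_pos'],o['width'],o['wrist_force'])
a=cv2.imread('pics/side2.png')[170:290,170:290];b=cv2.imread('pics/scene2.png')[110:230,260:400]
h=lambda a:cv2.resize(a,(400,400),interpolation=3)
cv2.imwrite('pics/z2.png',np.hstack([h(a),h(b)]))
```

```text
2.65 [0.65006818 0.2871501  0.16867722] -1.2491567109567964e-05 [-0.23142815  0.87563116 -0.11701589]
```

View pics/z2.png

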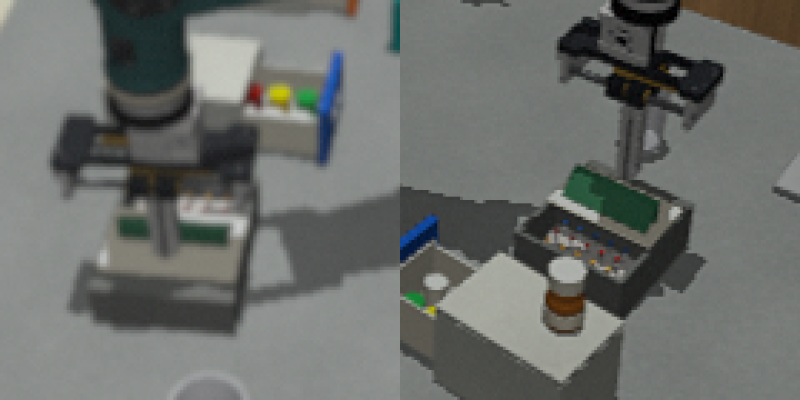

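The closed fingers are behind the ridge on its +y side, with the tip about 13 mm below the ridge's top edge once I lower it 5 mm. Now I push.

Emit:
jog_arm(moves=[[0, 0, 0, 0, 0, -5, 0], [0, 0, 0, 0, -10, 0, 0], [0, 0, 0, 0, -10, 0, 0], [0, 0, 0, 0, -10, 0, 0], [0, 0, 0, 0, -10, 0, 0], [0, 0, 0, 0, -10, 0, 0], [0, 0, 0, 0, -10, 0, 0], [0, 0, 0, 0, -10, 0, 0]])

```text
time: 3.65
tool_pos: [0.649, 0.2163, 0.1607]
ee_rot: [-3.142, -0.0, -0.0]
wrist_force: [-1.1, 1.5, -0.2]
width: 0.0004
```

Emit:
jog_arm(moves=[[0, 0, 0, 0, -5, 0, 0], [0, 0, 0, 0, -4, 0, 0]])

```text
time: 3.9
tool_pos: [0.6491, 0.2082, 0.1608]
ee_rot: [-3.14, -0.0, -0.0]
wrist_force: [-0.5, 6.8, -1.0]
width: 0.0008
```

Emit:
jog_arm(moves=[[0, 0, 0, 0, -3, 0, 0], [0, 0, 0, 0, 0, 0, 0]])

```text
time: 4.15
tool_pos: [0.649, 0.2078, 0.1609]
ee_rot: [-3.136, -0.001, 0.001]
wrist_force: [-1.2, 7.4, -0.1]
width: 0.0003
```

Emit:
jog_arm(moves=[[0, 0, 0, 0, -4, 0, 0], [0, 0, 0, 0, 0, 0, 0]])

```text
time: 4.4
tool_pos: [0.6489, 0.207, 0.161]
ee_rot: [-3.129, -0.002, 0.003]
wrist_force: [0.9, 15.5, -2.3]
width: 0.0005
```

Run:
```python
from h import *
o=get_obs();print(o['time'],o['tool_pos'],o['wrist_force'],o['ee_rot'])
```

```text
4.4 [0.64888614 0.20698622 0.16095957] [ 0.87494153 15.48752939 -2.30617004] [-3.12899973e+00 -1.95669072e-03  2.94995686e-03]
```

The cover is at its hard stop: 15 N and the fingers no longer advance. I'll back off, rise, and cross to in front of the blue drawer.

Emit:
jog_arm(moves=[[0, 0, 0, 0, 10, 0, 0], [0, 0, 0, 0, 15, 10, 0], [0, 0, 0, 0, 0, 45, 0], [0, 0, 0, 0, 0, 45, 0], [0, 0, 0, 0, 0, 40, 0], [0, 0, 0, -37, -38, 0, 0], [0, 0, 0, -37, -38, 0, 0], [0, 0, 0, -37, -38, 0, 0], [0, 0, 0, -37, -38, 0, 0], [0, 0, -0.09, -37, -38, 0, 0], [0, 0, 0, 0, 0, 0, 0]])

```text
time: 5.78
tool_pos: [0.4625, 0.0342, 0.3022]
ee_rot: [3.14, -0.003, -0.094]
wrist_force: [-0.1, 0.5, 0.6]
width: 0.0002
```

Run:
```python
from h import *
o=get_obs();print(o['time'],o['tool_pos'],o['wrist_force'],o['ee_rot'])
snap('side','side3');snap('scene','scene3');snap('wrist','wrist3')
a=cv2.imread('pics/side3.png')[170:290,170:290];b=cv2.imread('pics/scene3.png')[110:230,240:380]
h=lambda a:cv2.resize(a,(400,400),interpolation=3)
cv2.imwrite('pics/z3.png',np.hstack([h(a),h(b)]))
```

```text
5.775 [0.46254229 0.03422409 0.30222155] [-0.14130743  0.53440806  0.56836659] [ 3.14036204e+00 -2.70235611e-03 -9.37867285e-02]
```

View pics/z3.png

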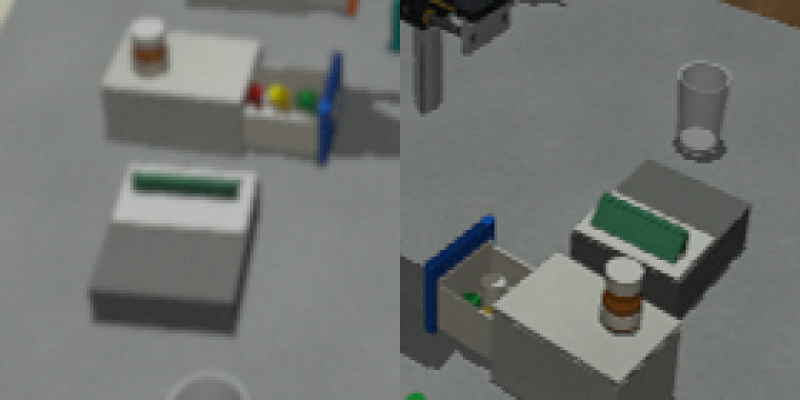

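View pics/wrist3.png

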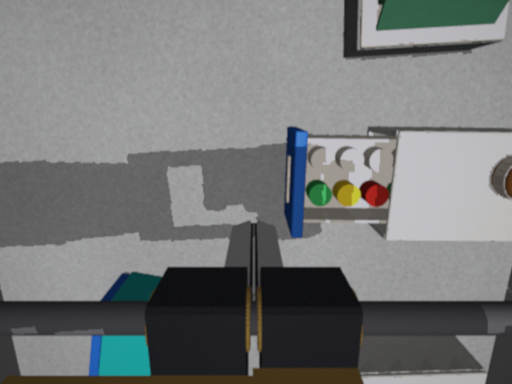

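The bay is fully covered. The blue front's outer top edge runs from about (288,128) to (293,236) in this view, and the fingers are in front of it. I'll check its position, then lower.

Run:
```python
from h import *
print(onz('wrist',[(288,129),(293,236)],.083).round(4).tolist())
```

```text
[[0.5024, 0.0872, 0.083], [0.5009, -0.0198, 0.083]]
```

Emit:
jog_arm(moves=[[0, 0, 0, 0, 0, -40, 0], [0, 0, 0, 0, 0, -40, 0], [0, 0, 0, 0, 0, -40, 0], [0, 0, 0, 0, 0, -35, 0], [0, 0, 0, 0, 0, 0, 0]])

```text
time: 6.55
tool_pos: [0.463, 0.0369, 0.1427]
ee_rot: [3.141, 0.007, -0.088]
wrist_force: [0.3, -0.4, -0.4]
width: 0.0006
```

Emit:
jog_arm(moves=[[0, 0, 0, 12, -1, 0, 0], [0, 0, 0, 12, -1, 0, 0], [0, 0, 0, 11, -1, 0, 0], [0, 0, 0, 11, -1, 0, 0], [0, 0, 0, 11, -1, 0, 0], [0, 0, 0, 11, -1, 0, 0], [0, 0, 0, 11, -1, 0, 0], [0, 0, 0, 11, -1, 0, 0]])

```text
time: 7.55
tool_pos: [0.5546, 0.0277, 0.1456]
ee_rot: [3.141, 0.0, -0.09]
wrist_force: [-1.4, -0.1, 1.5]
width: 0.0005
```

Emit:
jog_arm(moves=[[0, 0, 0, 8, -1, 0, 0], [0, 0, 0, 6, 0, 0, 0]])

```text
time: 7.8
tool_pos: [0.5684, 0.0268, 0.1455]
ee_rot: [3.141, 0.0, -0.09]
wrist_force: [-0.9, -1.1, 0.4]
width: -0.0
```

Emit:
jog_arm(moves=[[0, 0, 0, 5, 0, 0, 0], [0, 0, 0, 0, 0, 0, 0]])

```text
time: 8.05
tool_pos: [0.5735, 0.0272, 0.1457]
ee_rot: [-3.141, -0.001, -0.09]
wrist_force: [-0.4, -0.4, -0.9]
width: 0.0005
```

Emit:
jog_arm(moves=[[0, 0, 0, 4, 0, 0, 0], [0, 0, 0, 0, 0, 0, 0]])

```text
time: 8.3
tool_pos: [0.5752, 0.0272, 0.1457]
ee_rot: [3.141, 0.006, -0.09]
wrist_force: [-6.5, 0.5, 3.1]
width: 0.0008
```

Emit:
jog_arm(moves=[[0, 0, 0, 4, 0, 0, 0], [0, 0, 0, 0, 0, 0, 0]])

```text
time: 8.55
tool_pos: [0.5759, 0.0272, 0.1458]
ee_rot: [3.14, 0.015, -0.09]
wrist_force: [-17.7, 0.1, 11.2]
width: 0.0004
```

Emit:
jog_arm(moves=[[0, 0, 0, -12, 0, 0, 0], [0, 0, 0, -20, 0, 0, 0], [0, 0, 0, -40, 0, 0, 0], [0, 0, 0, -40, 0, 10, 0], [0, 0, 0, 0, 0, 45, 0], [0, 0, 0, 0, 0, 45, 0], [0, 0, 0, 0, 0, 40, 0], [0, 0, 0, 0, 0, 0, 0], [0, 0, 0, 0, 0, 0, 0]])

```text
time: 9.68
tool_pos: [0.4688, 0.0271, 0.2848]
ee_rot: [-3.141, 0.0, -0.09]
wrist_force: [-0.1, -0.1, -0.4]
width: 0.0002
```

Run:
```python
from h import *
o=get_obs();print(o['time'],o['tool_pos'],o['wrist_force'])
a=snap('side','side4');snap('scene','scene4');snap('wrist','wrist4')
a=cv2.imread('pics/side4.png')[140:290,170:320];b=cv2.imread('pics/scene4.png')[110:310,120:380]
cv2.imwrite('pics/z4.png',np.hstack([cv2.resize(a,(400,400),interpolation=3),cv2.resize(b,(400,308),interpolation=3) if 0 else cv2.copyMakeBorder(cv2.resize(b,(400,308),interpolation=3),0,92,0,0,0)]))
for s in ['scene']:
  A=cv2.imread('pics/scene1.png').astype(int);B=cv2.imread('pics/scene4.png').astype(int)
  for n,(l,t,r,d) in dict(orange=(178,218,217,261),mirror=(90,275,160,303),cup=(334,125,360,162)).items(): print(n,abs(A-B)[t:d,l:r].max(2).mean().round(2),(abs(A-B)[t:d,l:r].max(2)>30).sum())
```

```text
9.675 [0.46875175 0.02710822 0.28477724] [-0.11989141 -0.08625292 -0.3650598 ]
orange 2.97 0
mirror 2.85 0
cup 2.69 0
```

View pics/z4.png

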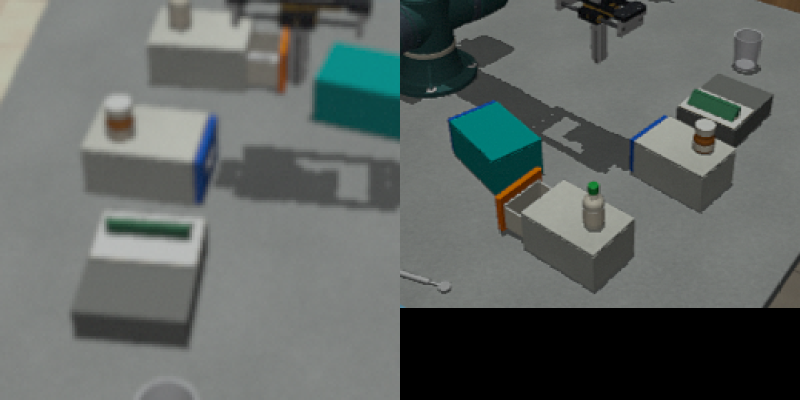

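View pics/wrist4.png

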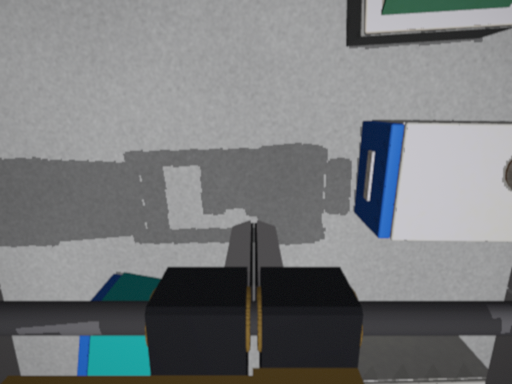

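The blue front now sits against its cabinet shell, and the cover is shut over the bay. The orange drawer, mirror and cup show no change from the first picture, and the jar and bottle look unmoved. The robot touches nothing, so I'm handing in.

Run:
```python
from bench import *
print(close_job())
```

```text
the job is handed in; nothing more can be done
None
```

Both are shut and the job is handed in. I pushed the bur box cover by the green ridge first, then the blue drawer by its front, with closed fingers at about 0.1 m/s or less.

- **Shut:** each stopped advancing at its hard stop, under about 15 N for the cover and 18 N for the drawer. The last pictures show the bay fully covered and the blue front against its shell. I did not measure either remaining gap in millimetres.
- **Left alone:** comparing the first and last scene pictures showed no change at the orange drawer, cup or mirror. I checked the jar and bottle only by eye, and they look unmoved.
- **At hand-in:** the fingers were clear of everything, with wrist force near zero, at about 9.8 s.
- **Disagreements:** the cover stopped about 3 mm before the position I had worked out from the box's corners, within that estimate's error. I set aside one measurement of the blue front, taken from a misread corner. A later, third view put one end of it about 9 mm off the first, so I relied on contact force for the final push.

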